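# Lay the reagent cartridge in its cradle and close the gate round the bent rod

## Task

Tip the tall white reagent cartridge over onto its side, away from the robot, so that it lies flat on the blue bed of its cradle between the white rails. Then slide the orange gate along the bent steel rod, round the bend, until it is fully home against the post with the red sleeve, let go of it, and leave the racks, vials, marker and swab box where they are.

Things in the scene. Friction and masses are not known exactly. Their poses are not given: they have to be found in the camera images.
- cradle: Fixed cradle. Origin on the table; x along the bed, away from the robot (within about 0.25 rad), z up. Grey base plate 8 mm thick (x -160..140, y -80..200 mm). Raised blue bed x -50..120, y -49..49 mm, top 20 mm above the table. White rails, top 34 mm above the table, along both sides (inner faces y = +-49) and across the far end (inner face x = 120); the robot's side is open.
- step (a point): Middle of the bed's front edge (cradle x = -50, y = 0, 20 mm above the table): a step 12 mm above the base plate, the stop for the cartridge's foot.
- cartridge: Loose rigid white box with green top and a label, 40 (x) x 60 (y) x 150 (z) mm, 0.2 to 0.42 kg. Origin at the centre of its underside, z towards the green top. It starts upright on the base plate (8 mm above the table), its foot 3 to 10 mm short of the step and roughly square to it. Pushed near the top towards cradle +x, its foot catches on the step and it topples onto the bed.
- cartridge_mid (a point): The centre of the cartridge box.
- rod: Fixed bent steel rod, 12 mm diameter, centre line level 85 mm above the table. Origin on the table below the start of the bend, x along leg 1 away from the bend, z up. Leg 1: y = 0, x = 0..130 mm, then down as a post. Bend: radius 60 mm (centre line), 60 degrees, centre (0, -60) mm, from (0, 0) to (-52, -30). The origin lies at cradle (-95, 97) mm, turned +30 degrees.
- bend_end (a point): End of the bend on the rod's centre line (rod frame -52, -30 mm). From here leg 2 runs straight in rod direction (-0.5, -0.866), which is the cradle's -y, for 80 mm at cradle x = -125, across the bed's open mouth, then turns down as the end post, 12 mm diameter, marked by a red sleeve.
- gate: Loose gate hanging on the rod, 0.18 kg. Orange collar, outer diameter 32, bore 18.4, 28 mm long along its x; origin mid-bore, z up, about 3 mm below the rod's centre line. A steel plate 50 (x) x 6 mm hangs to 62 mm below the origin. Starts on leg 1, 30 to 90 mm from the bend, x along leg 1, away from the bend. Skewed over about 10 degrees it binds: turn it with the rod.
- gate_fin (a point): Centre of the gate's upright orange grip fin, 36 mm above the gate's origin: 28 mm long in line with the rod (gate x), 10 mm thick (gate y; pinch it across this), 42 mm high, its foot on the collar's top.
- gate_home (a point): On leg 2's centre line, 49 mm past bend_end, 31 mm before the end post's centre, 85 mm above the table. Fully home, the gate's origin is just below this point and the leading edge of its steel plate touches the end post.
- rack_green: Rack with green-capped tubes, 56 x 122 mm, 103 mm high; leave alone.
- rack_red: Rack with red-capped tubes, 56 x 144 mm, 103 mm high; leave alone.
- vial_amber: Amber vial with white cap, 26 mm diameter, 50 mm high, on the cradle's base plate; leave alone.
- vial_clear: Yellow vial with white cap, 26 mm diameter, 50 mm high, on the cradle's base plate between rod and bed; leave alone.
- marker: White marker with blue cap, 130 x 12 x 12 mm, on the table; leave alone.
- swab_box: Cardboard box with a red band, 70 x 120 x 50 mm; leave alone.

How it is judged:
By the outcome, as a careful person would: the job done as asked, in the order asked, and still so for the second after the job is handed in, with the robot touching nothing.
It also fails if it takes over 50 s, if anything falls off the work surface, if the arm or the gripper's body presses on something with over 40 N, if the wrist force passes 120 N, or if a joint passes its speed limit or range.

## Robot

A 7-joint arm with a two-finger parallel gripper is mounted at the origin on the work surface. World frame = base frame: x ahead of the robot, y to its left, z up, the work surface at z = 0. Lengths are in m, angles in rad, forces in N, time in s.
With the tool pointing down it reaches from about 0.4 to 0.85 m from the base axis. Payload 4.5 kg.
Tool frame: the origin (TCP) lies on the centre line of the jaws, within the pads' length; the fingertips stand 25 mm ahead of it and the grasp point (between the pads) lies 6 mm ahead of it; z points along the fingers, y is the direction in which the jaws open and shut (so a half turn about z gives the same grasp; the last joint's range is limited). The gripper opens to 85 mm and grips with 20 to 120 N. Pads are 22 mm wide; open, the fingers measure 114 mm over their backs; the gripper's body (76 mm by 85 mm) begins 54 mm behind the grasp point. The pads swing forward as they close: fully open they stand 13 mm farther back than shut.
Start: joints at [-1.073, 0.689, -0.195, 1.565, 0.157, 0.902, -0.215], TCP at [0.28, 0.559, 0.256] pointing down, gripper open.
Joint ranges: [-3.01, 3.01], [-0.46, 2.08], [-1.47, 1.51], [0.13, 2.56], [-1, 4.14], [0.04, 2.09], [-2.66, 2.66]. Speed limits (rad/s): [2.57, 2.57, 3.14, 3.14, 3.14, 3.14, 3.14].

## Interface

Orientations are given as [roll, pitch, yaw] about the fixed x, y, z axes, in that order (R = Rz(yaw) Ry(pitch) Rx(roll)).
In Python, from cell import r, vision gives the robot as it stands. The module is installed in compiled form; this text tells all that it offers.
- The arm moves only by the tool send_rows, never from a script. Its arguments are lists of equal length, an entry for each row: "hand": the opening in per cent of the stroke, from 0 (shut) to 100 (fully open); "translation": the shift along the tool's x, y, z in m, a list of three; "twist": the turn about the tool's z in degrees. A call has 1 to 20 rows; each row shifts and turns the commanded pose from where the row before left it, along the tool's axes as they then stand; what a row does not reach is not made up. A row lasts 1/12 s, in which the tool goes at most 41.7 mm and 7.16 degrees, less where a joint would pass 70% of its speed; a pose out of reach is approached as far as the arm can. A call with a gripper value outside its range is refused whole. The fingers move at their own pace and stop on an object; the grip force is fixed at half the most. Time passes only in rows, so rows that do not move let the fingers close. It gives the time, the measured TCP pose, the force and the opening at its end, in the units of the state.
- r.state(): the state, without advancing time (a new reading comes with each control period).
- vision.read_camera(name): name is "side" or "top" or "wrist"; returns a dict with "image" (400x640x3 uint8, red, green, blue), "fov_y" (degrees; the focal length in pixels is half the picture's height over the tangent of half this angle, whatever the lens; pixels are square), "cx", "cy" (the principal point, pixels), "view" (4x4, takes a point from world to camera coordinates). Camera axes: x right, y down, z forward; pixel columns grow to the right and rows downward; lengths in m; the calibration is good to about 2 mm. A picture is of the moment at which its call begins. There is no depth.
- r.sign_off(): hands the job in, once; it reports no verdict.
The state is a dict: "t": time; "q": joint angles; "dq": joint speeds; "effort": joint torques, N m; "ee_pos": TCP position; "tool_rot": TCP orientation; "wrist_force": force on the tool from outside, world axes, zero at the start; "ft_torque": the same for the moment, N m; "width": finger opening in m.
Only numpy, scipy, OpenCV 4.12 (cv2) and the standard library are available. Lean on these libraries where they do the work, as an engineer would, in place of code of your own. Each camera call takes 0.05 s, during which the arm holds its last target.

## Working session

There is one attempt and no reset: what is moved stays moved. The work goes in short steps, Python scripts to look and compute and a tool call to move; the robot and the scene stay as the last step left them, time stands still between calls to the robot, and variables do not carry over. Pictures are saved under pics/ and viewed, and the job is handed in when it is done.

Besides the shell and the picture viewer there is one more tool, called after "Request:" in YAML: its name, and indented under it one key for each argument. send_rows: Moves the arm, as the interface text tells. Its arguments: {"type":"object","properties":{"hand":{"type":"array"},"translation":{"type":"array"},"twist":{"type":"array"}},"required":["hand","translation","twist"]}

```bash
mkdir -p pics; ls; cat > h.py <<'E'
import numpy as np, cv2
from cell import r, vision
def cam(n):
    c=vision.read_camera(n); c['f']=200/np.tan(np.radians(c['fov_y'])/2) if c['image'].shape[0]==400 else None
    return c
def save(c,fn): cv2.imwrite('pics/'+fn,c['image'][:,:,::-1])
def proj(c,p):
    p=np.atleast_2d(p); q=(c['view'][:3,:3]@p.T).T+c['view'][:3,3]
    return np.c_[c['cx']+c['f']*q[:,0]/q[:,2], c['cy']+c['f']*q[:,1]/q[:,2]]
def ray(c,u,v):
    R=c['view'][:3,:3]; o=-R.T@c['view'][:3,3]
    d=R.T@np.array([(u-c['cx'])/c['f'],(v-c['cy'])/c['f'],1]); return o,d/np.linalg.norm(d)
def onz(c,u,v,z):
    o,d=ray(c,u,v); return o+d*(z-o[2])/d[2]
def tri(obs):
    A=np.zeros((3,3));b=np.zeros(3)
    for c,u,v in obs:
        o,d=ray(c,u,v);P=np.eye(3)-np.outer(d,d);A+=P;b+=P@o
    p=np.linalg.solve(A,b)
    return p,[np.linalg.norm((np.eye(3)-np.outer(ray(c,u,v)[1],ray(c,u,v)[1]))@(p-ray(c,u,v)[0])) for c,u,v in obs]
E
python3 - <<'E'
from h import *
s=r.state(); print({k:np.round(v,3) for k,v in s.items()})
for n in ['side','top','wrist']:
    c=cam(n); save(c,n+'0.png'); print(n,c['fov_y'],c['cx'],c['cy'],c['image'].shape); print(np.round(c['view'],3))
    import pickle; pickle.dump(c,open(n+'0.pkl','wb'))
E
```

```text
pics
{'t': np.float64(0.0), 'q': array([-1.073,  0.69 , -0.195,  1.566,  0.157,  0.903, -0.215]), 'dq': array([-0.   , -0.001, -0.   ,  0.001, -0.   ,  0.001,  0.002]), 'effort': array([ 0.0000e+00, -5.3963e+01, -1.2670e+00, -1.5854e+01,  9.0000e-03,
        9.0000e-03, -0.0000e+00]), 'ee_pos': array([0.279, 0.558, 0.255]), 'tool_rot': array([-3.14 ,  0.   ,  2.678]), 'wrist_force': array([ 0.562, -0.024, -0.702]), 'ft_torque': array([0.014, 0.025, 0.002]), 'width': np.float64(0.086)}
side 42.19866051947085 314.1788670772494 204.45652369548574 (400, 640, 3)
[[ 0.981 -0.194 -0.022 -0.583]
 [-0.144 -0.641 -0.754  0.159]
 [ 0.132  0.743 -0.656  1.222]
 [ 0.     0.     0.     1.   ]]
top 54.822492214750206 317.21355797333064 206.2362796320656 (400, 640, 3)
[[ 0.017 -1.     0.009 -0.013]
 [-0.999 -0.018 -0.048  0.572]
 [ 0.048 -0.009 -0.999  1.109]
 [ 0.     0.     0.     1.   ]]
wrist 60.58081390333158 318.22081994694435 201.99363719745074 (400, 640, 3)
[[ 0.448  0.894 -0.002 -0.624]
 [ 0.862 -0.432  0.265 -0.034]
 [ 0.236 -0.12  -0.964  0.379]
 [ 0.     0.     0.     1.   ]]
```

View pics/side0.png

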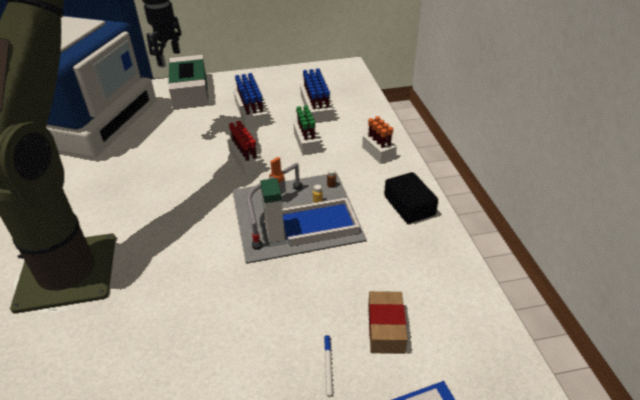

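View pics/top0.png

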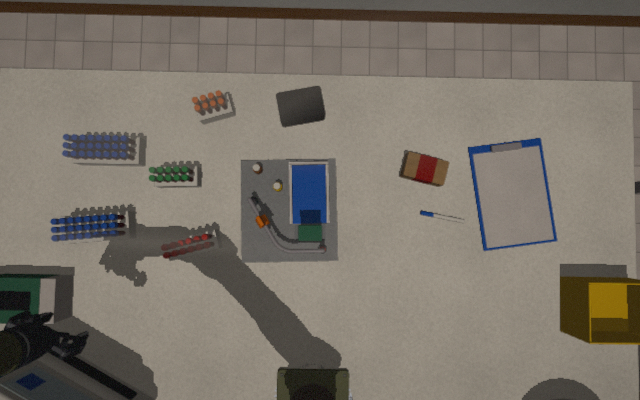

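View pics/wrist0.png

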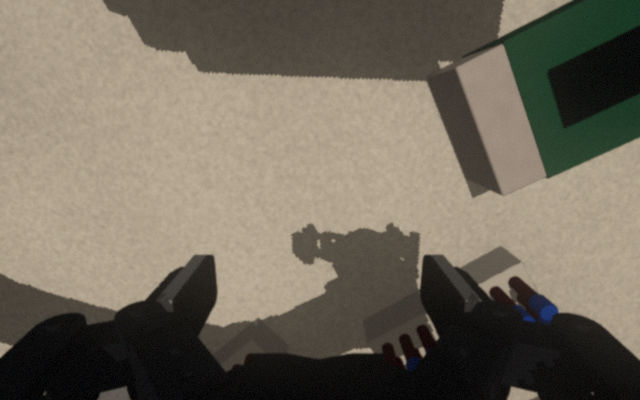

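```bash
python3 - <<'E'
from h import *
import pickle
for n,b in [('top',(230,150,350,270)),('side',(225,150,375,265))]:
    c=pickle.load(open(n+'0.pkl','rb'));x0,y0,x1,y1=b
    im=c['image'][y0:y1,x0:x1,::-1]; k=5
    cv2.imwrite(f'pics/{n}0z.png',cv2.resize(im,None,fx=k,fy=k,interpolation=cv2.INTER_CUBIC))
c=pickle.load(open('top0.pkl','rb'))
hsv=cv2.cvtColor(c['image'],cv2.COLOR_RGB2HSV)
# base plate corners
P=[onz(c,u,v,0.008) for u,v in [(241,159),(336,159),(337.5,261),(241,262)]]
print(np.round(P,4))
for n in('top','side'):
    c=pickle.load(open(n+'0.pkl','rb'));hsv=cv2.cvtColor(c['image'],cv2.COLOR_RGB2HSV)
    for nm,lo,hi in [('orange',(4,150,90),(14,255,255)),('green',(65,80,30),(95,255,160)),('blue',(105,150,80),(125,255,255)),('red',(0,120,50),(4,255,255))]:
        m=cv2.inRange(hsv,lo,hi); k,l,st,ce=cv2.connectedComponentsWithStats(m)
        for i in range(1,k):
            if st[i,4]>8 and 225<ce[i][0]<375 and 140<ce[i][1]<270: print(n,nm,st[i],np.round(ce[i],1))
E
```

```text
[[ 0.7071  0.2236  0.008 ]
 [ 0.7125 -0.0556  0.008 ]
 [ 0.4139 -0.0644  0.008 ]
 [ 0.4064  0.2155  0.008 ]]
top orange [256 216   8  12  57] [259.3 221.5]
top orange [265 220   4   5  12] [266.5 222.2]
top green [299 225  23  16 357] [309.8 232.6]
top blue [ 292  165   34   58 1628] [308.4 190.4]
side orange [270 158  13  22 116] [275.9 170.2]
side orange [278 162   2   8   9] [278.9 165.2]
side green [261 179  20  23 345] [270.7 190. ]
side blue [ 283  204   70   30 1178] [320.8 218.3]
side red [252 234   7   8  41] [255.4 237.6]
```

View pics/top0z.png

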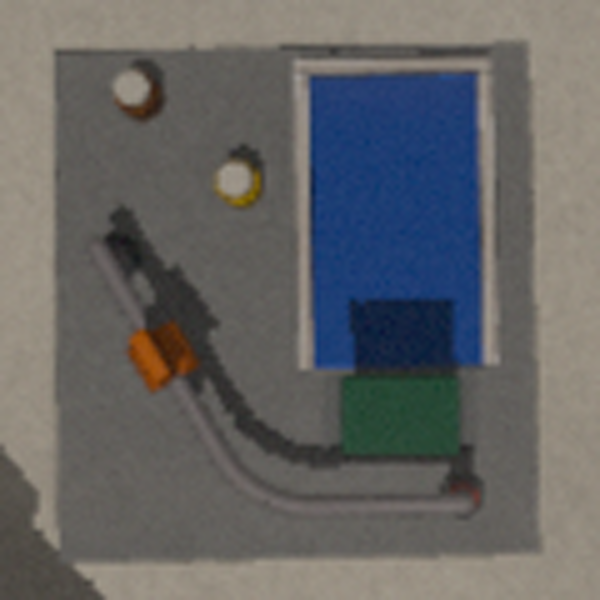

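View pics/side0z.png

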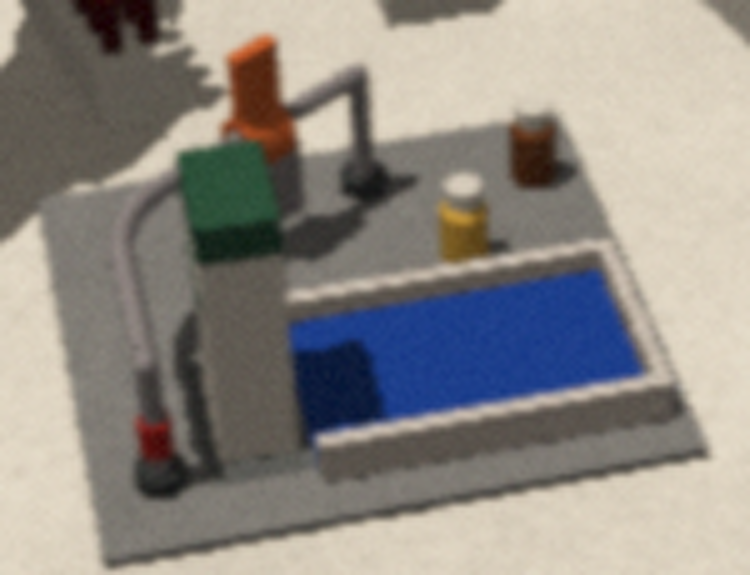

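```bash
cat >> h.py <<'E'
import pickle
YAW=0.028; O=np.array([.572,.0198])
def cr(x,y,z=0,O=O,YAW=YAW):
    c,s=np.cos(YAW),np.sin(YAW); return np.array([O[0]+c*x-s*y,O[1]+s*x+c*y,z])
def inv(p): 
    c,s=np.cos(YAW),np.sin(YAW); d=np.array(p[:2])-O; return np.array([c*d[0]+s*d[1],-s*d[0]+c*d[1]])*1000
E
cat > ov.py <<'E'
from h import *
def overlay(c,b,fn,k=5,gate=None):
    x0,y0,x1,y1=b
    im=np.ascontiguousarray(cv2.resize(c['image'][y0:y1,x0:x1,::-1],None,fx=k,fy=k,interpolation=cv2.INTER_CUBIC))
    def pl(pts,col,close=True):
        q=(proj(c,np.array(pts))-[x0,y0]+.5)*k
        cv2.polylines(im,[np.round(q).astype(int)],close,col,1)
    B=lambda x0,x1,y0,y1,z:[cr(x/1000,y/1000,z) for x,y in((x0,y0),(x1,y0),(x1,y1),(x0,y1))]
    pl(B(-160,140,-80,200,.008),(0,255,255)); pl(B(-50,120,-49,49,.020),(255,255,0)); pl(B(-50,120,-49,49,.034),(255,255,255))
    def rod(x,y): a=np.radians(30); return cr(-.095+np.cos(a)*x-np.sin(a)*y,.097+np.sin(a)*x+np.cos(a)*y,.085)
    P=[rod(.13,0)]+[rod(-.06*np.sin(t),-.06+.06*np.cos(t)) for t in np.linspace(0,np.pi/3,12)]+[cr(-.125,.045-.08,.085),cr(-.125,.045-.08,.008)]
    pl(P,(255,0,255),False)
    cv2.imwrite('pics/'+fn,im)
E
python3 - <<'E'
from ov import *
t=pickle.load(open('top0.pkl','rb'));s=pickle.load(open('side0.pkl','rb'))
overlay(t,(230,150,350,270),'top0o.png');overlay(s,(225,150,375,265),'side0o.png')
# cartridge top from top view edges
for u,v in [(298.5,225),(321.5,225),(298.5,241),(321.5,241),(310,233)]:
    print('cart',np.round(inv(onz(t,u,v,.158)),1))
p,e=tri([(t,*(np.array([258.5,222])) ),(s,275.9,160)]);print('fin top?',p,e,inv(p))
E
```

```text
cart [-54.7  26.8]
cart [-55.3 -31.3]
cart [-95.   27.2]
cart [-95.6 -30.9]
cart [-75.2  -2.1]
fin top? [0.52528359 0.14956304 0.13326214] [np.float64(0.0027592127325167695), np.float64(0.0027592127325167487)] [-43.06520666 131.02006686]
```

View pics/top0o.png

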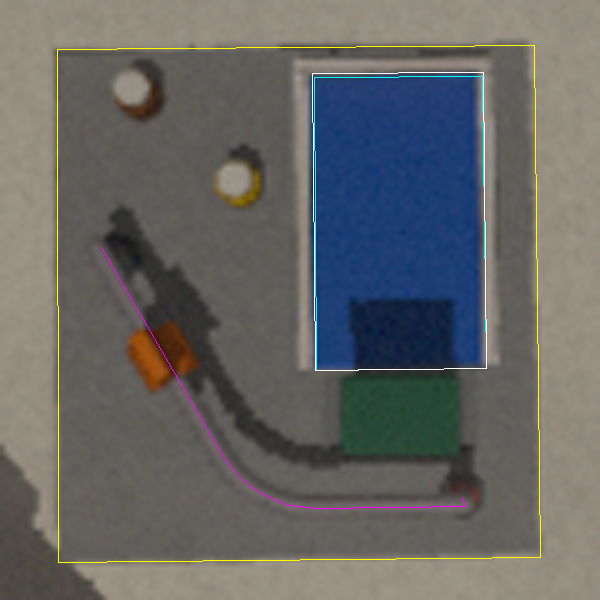

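View pics/side0o.png

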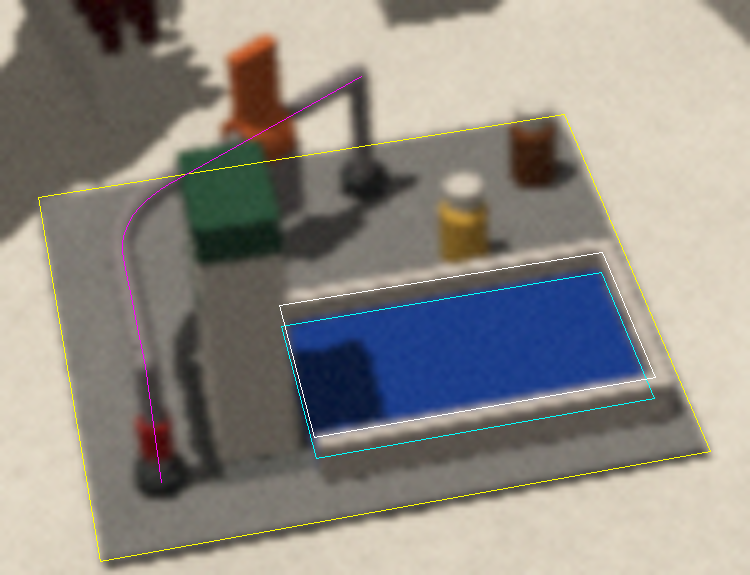

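Request:
send_rows:
  hand: [35,35,35,35,35,35,35,35,35,35,35,35,35,35,35,35,35,35,35,35]
  translation:
    - [-0.019,-0.0208,0]
    - [-0.019,-0.0208,0]
    - [-0.019,-0.0208,0]
    - [-0.019,-0.0208,0]
    - [-0.019,-0.0208,0]
    - [-0.019,-0.0208,0]
    - [-0.019,-0.0208,0]
    - [-0.019,-0.0208,0]
    - [-0.019,-0.0208,0]
    - [-0.019,-0.0208,0]
    - [-0.019,-0.0208,0]
    - [-0.019,-0.0208,0]
    - [-0.019,-0.0208,0]
    - [-0.019,-0.0208,0]
    - [-0.019,-0.0208,0]
    - [-0.019,-0.0208,0]
    - [-0.019,-0.0208,0]
    - [-0.019,-0.0208,0]
    - [-0.019,-0.0208,0]
    - [-0.019,-0.0208,0]
  twist: [0,0,0,0,0,0,0,0,0,0,0,0,0,0,0,0,0,0,0,0]

```text
t: 1.82
ee_pos: [0.4334, 0.0155, 0.2562]
tool_rot: [-3.142, -0.0, 2.678]
wrist_force: [-1.0, 0.3, -0.4]
width: 0.0297
```

Request:
send_rows:
  hand: [35,35,35,35,35,35,35,35,35,35,35,35,35,35,35,35,35,35,35,35]
  translation:
    - [0,0,0]
    - [0,0,0]
    - [0,0,0]
    - [0,0,0]
    - [0,0,0]
    - [0,0,0]
    - [0,0,0]
    - [0,0,0]
    - [0,0,0]
    - [0,0,0]
    - [0,0,0]
    - [0,0,0]
    - [0,0,0]
    - [0,0,0]
    - [0,0,0]
    - [0,0,0]
    - [0,0,0]
    - [0,0,0]
    - [0,0,0]
    - [0,0,0]
  twist: [7,7,7,7,7,7,7,7,7,7,7,7,7,7,7,7,7,7,7,7]

```text
t: 3.48
ee_pos: [0.4333, 0.0171, 0.2562]
tool_rot: [-3.141, 0.0, 0.229]
wrist_force: [0.2, -0.3, -0.2]
width: 0.0298
```

```bash
sed -i 's/O=np.array(\[.572,.0198\])/O=np.array([.573,.0205])/' h.py; python3 - <<'E'
from ov import *
s=r.state(); print({k:np.round(v,3) for k,v in s.items()}, inv(s['ee_pos']))
c=cam('wrist');save(c,'w1.png')
E
```

```text
{'t': np.float64(3.483), 'q': array([-0.463,  0.493,  0.483,  2.135, -0.4  ,  0.601, -1.037]), 'dq': array([-0.283,  0.077,  0.457,  0.014, -0.379,  0.077, -1.015]), 'effort': array([  1.399, -36.386,   3.881, -10.719,   0.401,  -0.087,   1.069]), 'ee_pos': array([0.433, 0.017, 0.256]), 'tool_rot': array([-3.141,  0.   ,  0.229]), 'wrist_force': array([ 0.21 , -0.323, -0.194]), 'ft_torque': array([-0.062,  0.031, -0.009]), 'width': np.float64(0.03)} [-139.77928806    0.54516381]
```

View pics/w1.png

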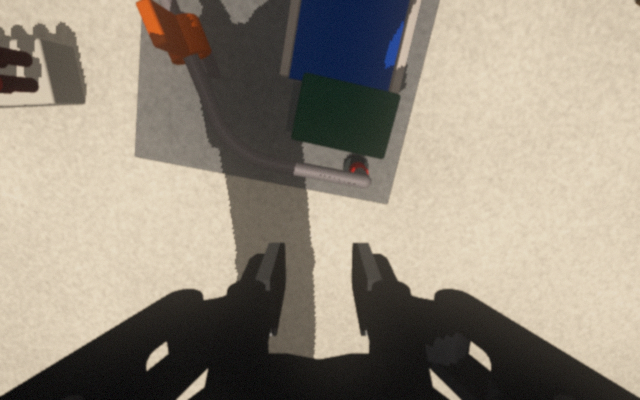

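Request:
send_rows:
  hand: [35,35,35,35,35,35,35,35]
  translation:
    - [0,0,0.018]
    - [0,0,0.018]
    - [0,0,0.018]
    - [0,0,0.018]
    - [0,0,0.018]
    - [0,0,0.018]
    - [0,0.001,0.003]
    - [0,0,0]
  twist: [6,6,0,0,0,0,0,0]

```text
t: 4.2
ee_pos: [0.4329, 0.0158, 0.1446]
tool_rot: [-3.141, 0.002, 0.026]
wrist_force: [-0.0, 0.6, 0.4]
width: 0.0298
```

Request:
send_rows:
  hand: [35,35,35,35,35,35,35,35,35,35,35,35]
  translation:
    - [0.005,0,0]
    - [0.005,0,0]
    - [0.005,0,0]
    - [0.005,0,0]
    - [0.005,0,0]
    - [0.004,0,0]
    - [0.004,0,0]
    - [0.004,0,0]
    - [0.004,0,0]
    - [0.004,0,0]
    - [0,0,0]
    - [0,0,0]
  twist: [0,0,0,0,0,0,0,0,0,0,0,0]

```text
t: 5.2
ee_pos: [0.4785, 0.0171, 0.1452]
tool_rot: [3.142, -0.0, 0.025]
wrist_force: [-0.8, -0.0, -0.3]
width: 0.0299
```

```bash
python3 - <<'E'
from ov import *
s=r.state(); print(s['t'],s['ee_pos'],s['tool_rot'],s['wrist_force'], inv(s['ee_pos']))
c=cam('side');overlay(c,(225,100,375,265),'s2.png')
c=cam('wrist');save(c,'w2.png')
E
```

```text
5.2 [0.47853419 0.01707492 0.14520574] [ 3.14157887e+00 -6.85093268e-05  2.50004238e-02] [-0.81955172 -0.04236156 -0.26749722] [-94.52467629  -0.77903814]
```

View pics/s2.png

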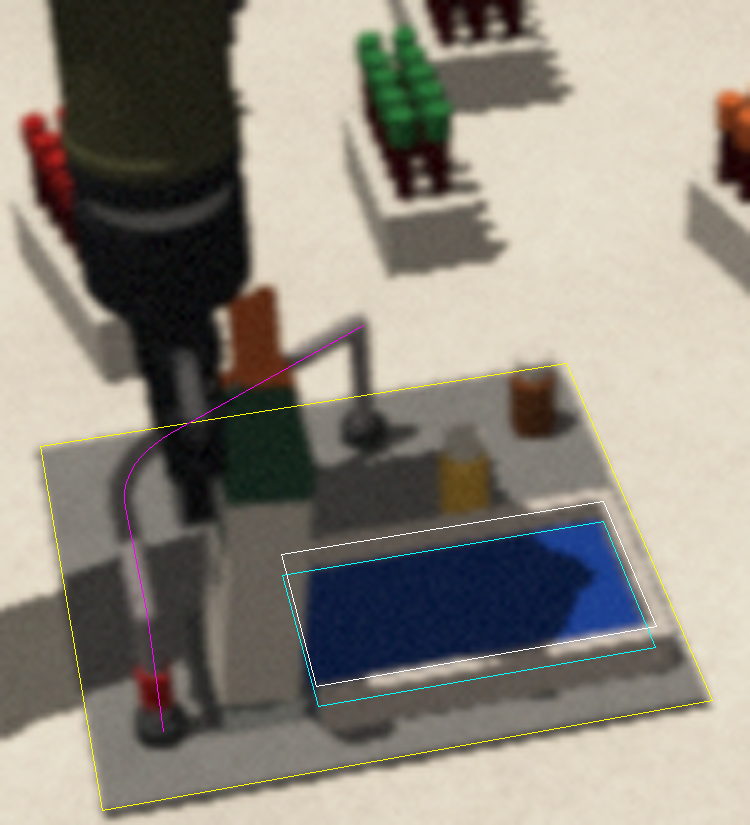

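View pics/w2.png

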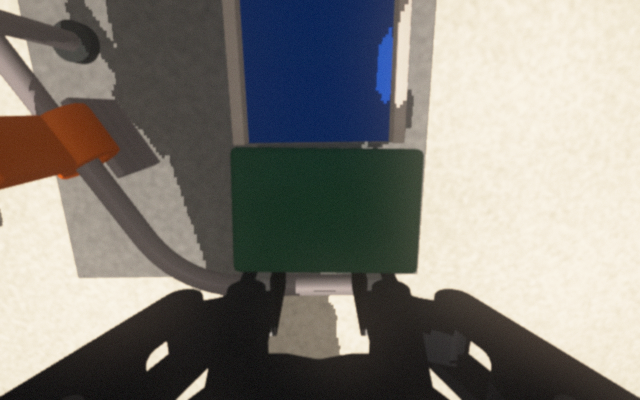

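Request:
send_rows:
  hand: [35,35,35,35,35,35,35,35,35,35,35,35]
  translation:
    - [0.003,0,0]
    - [0.003,0,0]
    - [0.003,0,0]
    - [0.003,0,0]
    - [0.003,0,0]
    - [0.003,0,0]
    - [0.003,0,0]
    - [0.003,0,0]
    - [0.003,0,0]
    - [0.003,0,0]
    - [0,0,0]
    - [0,0,0]
  twist: [0,0,0,0,0,0,0,0,0,0,0,0]

```text
t: 6.3
ee_pos: [0.5085, 0.0179, 0.1453]
tool_rot: [-3.142, -0.0, 0.025]
wrist_force: [-0.2, 0.1, 0.7]
width: 0.0297
```

```bash
python3 - <<'E'
from ov import *
s=r.state(); print(s['t'],s['ee_pos'],s['tool_rot'],s['wrist_force'], inv(s['ee_pos']))
c=cam('side');overlay(c,(225,130,375,265),'s3.png')
E
```

```text
6.3 [0.50845013 0.01785756 0.14525496] [-3.14155423e+00 -3.06806247e-05  2.50057443e-02] [-0.16525486  0.10549499  0.74155199] [-64.59855052  -0.83424496]
```

View pics/s3.png

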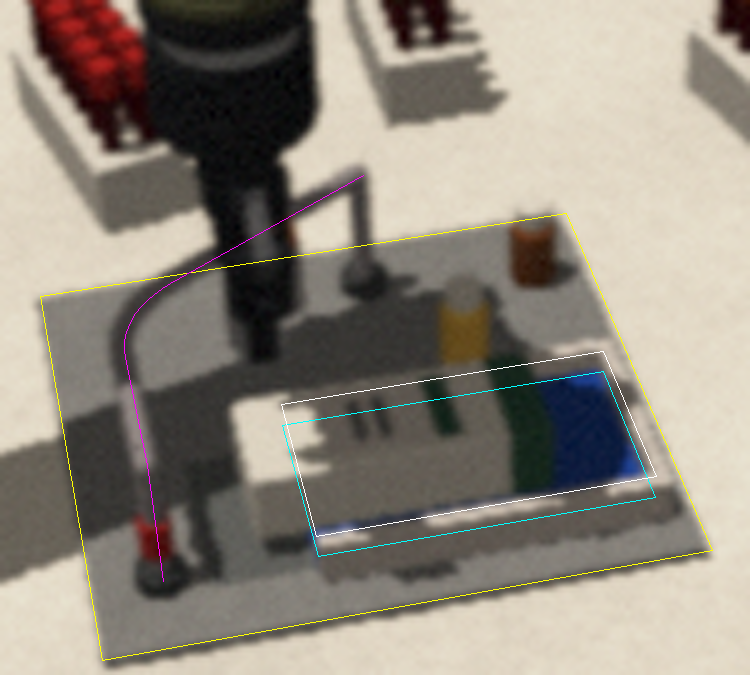

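Request:
send_rows:
  hand: [35,35,35,35,35,35,50,50,50,50,50,50,50]
  translation:
    - [-0.005,0,-0.02]
    - [0,0,-0.025]
    - [0,0,-0.025]
    - [0,0,-0.02]
    - [0,0,-0.01]
    - [0,-0.025,0]
    - [0,-0.025,0]
    - [0,-0.025,0]
    - [0,-0.025,0]
    - [0,-0.025,0]
    - [0,0,0]
    - [0,0,0]
    - [0,0,0]
  twist: [0,0,0,0,0,0,0,0,-6,-6,-6,-6,-6]

```text
t: 7.43
ee_pos: [0.497, 0.1431, 0.2452]
tool_rot: [-3.141, 0.001, 0.555]
wrist_force: [0.5, -0.8, 0.1]
width: 0.0425
```

```bash
python3 - <<'E'
from ov import *
s=r.state(); print(s['t'],s['ee_pos'],s['tool_rot'],s['wrist_force'], inv(s['ee_pos']))
for n in ('wrist','top','side'):
    c=cam(n);pickle.dump(c,open(n+'4.pkl','wb'))
    if n=='wrist': save(c,'w4.png')
    else: overlay(c,(230,150,350,270) if n=='top' else (225,140,375,265),n+'4.png')
E
```

```text
7.4333 [0.4970245  0.14308151 0.24515016] [-3.14129408e+00  5.83864934e-04  5.55152748e-01] [ 0.53933379 -0.79861912  0.11749355] [-72.51388448 124.66049623]
```

View pics/w4.png

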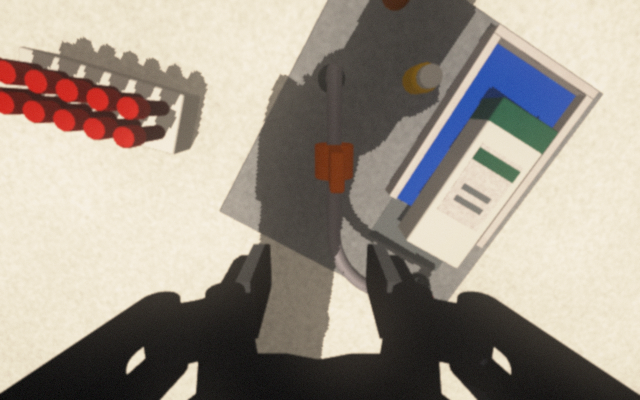

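View pics/top4.png

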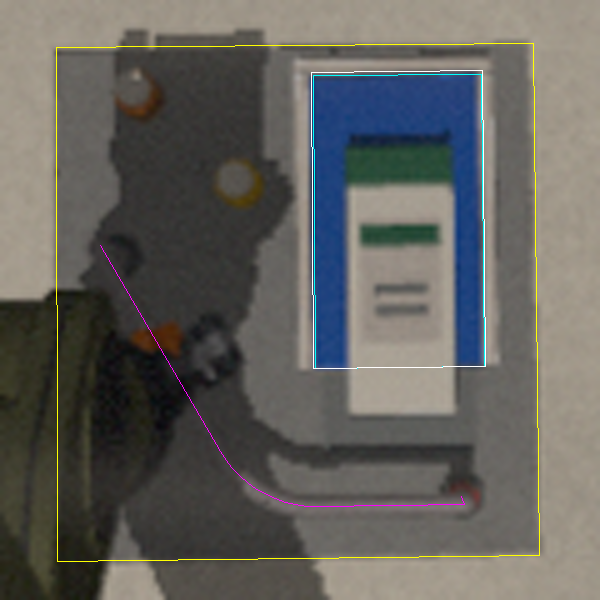

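View pics/side4.png

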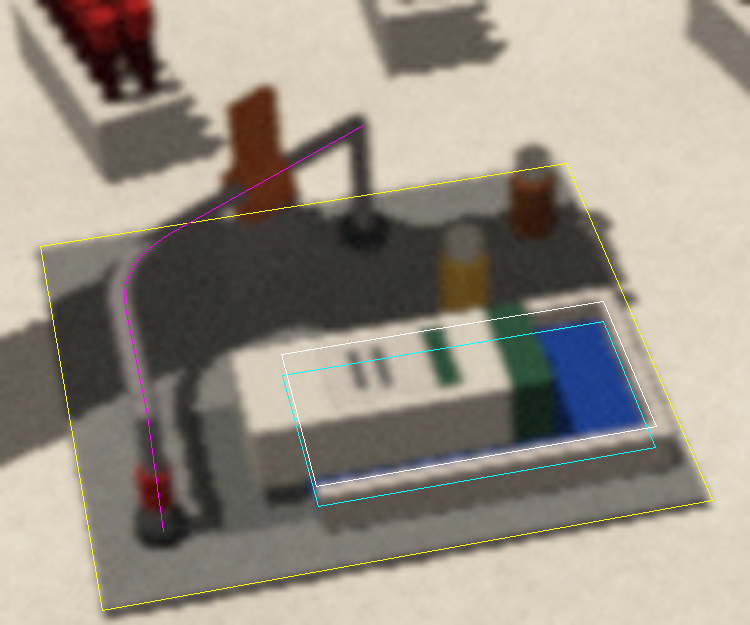

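```bash
python3 - <<'E'
from ov import *
t=pickle.load(open('top4.pkl','rb'));w=pickle.load(open('wrist4.pkl','rb'))
for u,v in [(347,413),(455,413),(455,147),(347,147)]:
    print('cart',np.round(inv(onz(t,230+u/5-.5,150+v/5-.5,.060)),1))
for u,v in [(406,234),(453,266),(556,127),(500,96)]:
    print('cartw',np.round(inv(onz(w,u,v,.060)),1))
hsv=cv2.cvtColor(w['image'],cv2.COLOR_RGB2HSV);m=cv2.inRange(hsv,(3,150,60),(15,255,255));m[:,:250]=0
k,l,st,ce=cv2.connectedComponentsWithStats(m);print(st[1:],ce[1:])
x0,y0=290,120
cv2.imwrite('pics/w4z.png',cv2.resize(w['image'][y0:y0+90,x0:x0+90,::-1],None,fx=6,fy=6,interpolation=cv2.INTER_CUBIC))
E
```

```text
cart [-75.4  29. ]
cart [-76. -31.]
cart [ 72.6 -32.6]
cart [73.2 27.8]
cartw [-72.5  30. ]
cartw [-77.  -27.7]
cartw [ 74.5 -26.9]
cartw [70.5 30.9]
[[ 383    0   25   10  164]
 [ 315  143   38   50 1535]] [[394.75609756   3.43292683]
 [333.80456026 164.24169381]]
```

View pics/w4z.png

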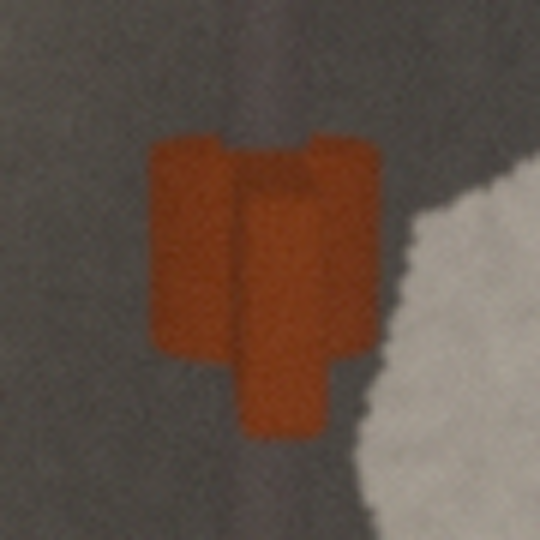

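Request:
send_rows:
  hand: [35,35,35,35,35,35,35,35,35,35,35,35,35,35,35,35,35,35,35,35]
  translation:
    - [0,0,0]
    - [0,0,0]
    - [0,0,0]
    - [0,0,0]
    - [0,0,0]
    - [-0.005,0.025,0]
    - [-0.005,0.025,0]
    - [-0.005,0.025,0]
    - [-0.005,0.025,0]
    - [-0.005,0.025,0]
    - [0,0,0.018]
    - [0,0,0.018]
    - [0,0,0.018]
    - [0,0,0.018]
    - [0,0,0.018]
    - [0,0,0]
    - [0,0,0]
    - [0,0,0]
    - [0,0,0]
    - [0,0,0]
  twist: [6,6,6,6,6,0,0,0,0,0,0,0,0,0,0,0,0,0,0,0]

```text
t: 9.25
ee_pos: [0.4763, 0.0169, 0.1562]
tool_rot: [-3.142, -0.002, 0.025]
wrist_force: [0.3, 0.8, -0.2]
width: 0.0304
```

```bash
python3 - <<'E'
from ov import *
s=r.state(); print(s['t'],s['ee_pos'],s['tool_rot'],s['wrist_force'], inv(s['ee_pos']))
c=cam('side');overlay(c,(225,120,375,265),'s5.png')
c=cam('wrist');save(c,'w5.png')
E
```

```text
9.25 [0.47633872 0.01692749 0.15620471] [-3.14154065e+00 -1.87697691e-03  2.45879858e-02] [ 0.254945    0.80444226 -0.23229735] [-96.72341161  -0.86495143]
```

View pics/s5.png

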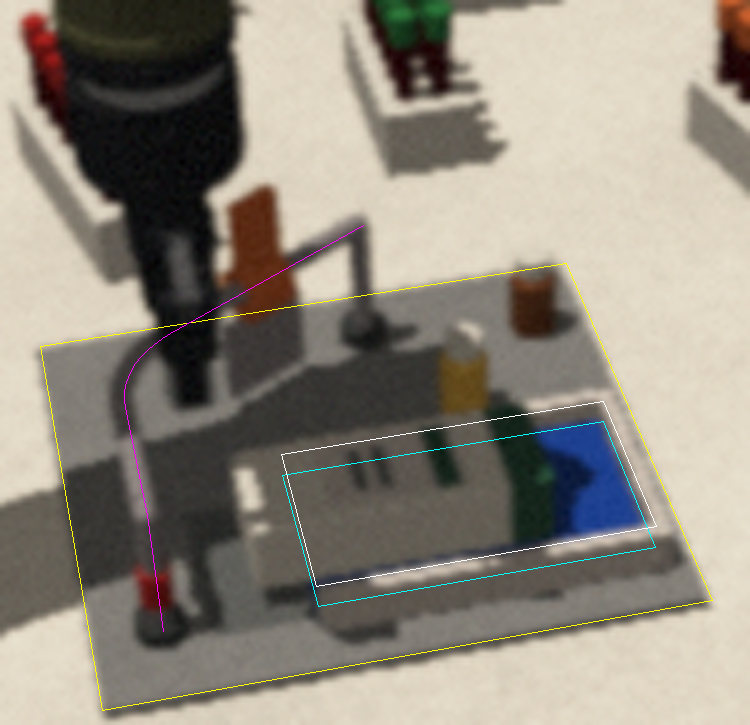

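View pics/w5.png

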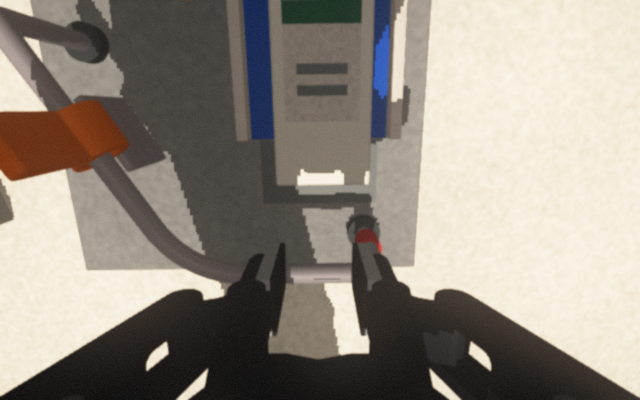

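```bash
python3 - <<'E'
from ov import *
c=cam('wrist');R=c['view'][:3,:3];o=-R.T@c['view'][:3,3];print(o,inv(o),R[2]); print(proj(c,cr(-.097,-.001,.131)))
E
```

```text
[0.54231537 0.01918674 0.27364318] [-30.70937183  -0.45368985] [-0.26265618 -0.00633415 -0.9648687 ]
[[320.00004132 260.47388552]]
```

Request:
send_rows:
  hand: [35,35,35,35,35,35,35,35,35,35,35,35,35,35,35,35,35,35]
  translation:
    - [0,0,0.015]
    - [0,0,0.015]
    - [0,0,0.015]
    - [0,0,0.015]
    - [0,0,0.015]
    - [0,0,0.015]
    - [0,0,0]
    - [0.004,0,0]
    - [0.004,0,0]
    - [0.003,0,0]
    - [0.003,0,0]
    - [0.003,0,0]
    - [0.003,0,0]
    - [0.003,0,0]
    - [0.002,0,0]
    - [0.002,0,0]
    - [0,0,0]
    - [0,0,0]
  twist: [0,0,0,0,0,0,0,0,0,0,0,0,0,0,0,0,0,0]

```text
t: 10.9
ee_pos: [0.5034, 0.0176, 0.0653]
tool_rot: [3.141, -0.001, 0.025]
wrist_force: [-0.4, 0.7, 1.0]
width: 0.0302
```

```bash
python3 - <<'E'
from ov import *
s=r.state(); print(s['t'],s['ee_pos'],s['tool_rot'],s['wrist_force'], inv(s['ee_pos']))
c=cam('side');overlay(c,(225,120,375,265),'s6.png')
E
```

```text
10.9 [0.50343055 0.01761548 0.0652759 ] [ 3.14147148e+00 -1.22592909e-03  2.50498303e-02] [-0.35178864  0.6823577   1.01465608] [-69.62293753  -0.9357028 ]
```

View pics/s6.png

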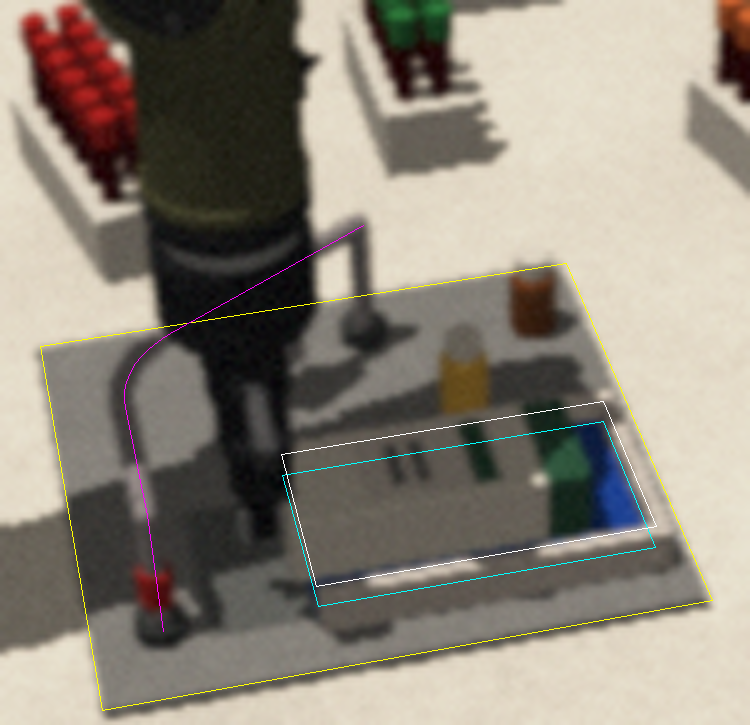

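```bash
python3 - <<'E'
from ov import *
w=pickle.load(open('wrist4.pkl','rb'))
def rodf(p):
    d=inv(p)-[-95,97];a=np.radians(30);return np.array([np.cos(a)*d[0]+np.sin(a)*d[1],-np.sin(a)*d[0]+np.cos(a)*d[1]])
for u,v,z in [(337.2,152.5,.139),(337.2,193,.139),(330,192.5,.139),(344.5,192.5,.139),(315,165,.085),(353.2,165,.085),(333,179.5,.092),(334.5,135,.085),(334.5,230,.085)]:
    p=onz(w,u-.5,v-.5,z); print(u,v,z,p.round(4),'rod',rodf(p).round(1))
E
```

```text
337.2 152.5 0.139 [0.5363 0.1541 0.139 ] rod [72.5  1.5]
337.2 193 0.139 [0.5134 0.1394 0.139 ] rod [45.3  1. ]
330 192.5 0.139 [0.5111 0.1437 0.139 ] rod [45.7  5.9]
344.5 192.5 0.139 [0.5163 0.1355 0.139 ] rod [45.7 -3.9]
315 165 0.085 [0.514 0.158 0.085] rod [55.6 16.5]
353.2 165 0.085 [0.5304 0.1315 0.085 ] rod [ 55.7 -14.6]
333 179.5 0.092 [0.5126 0.1401 0.092 ] rod [45.  2.]
334.5 135 0.085 [0.5427 0.1574 0.085 ] rod [79.7  1. ]
334.5 230 0.085 [0.4749 0.1143 0.085 ] rod [-0.6 -0.2]
```

Request:
send_rows:
  hand: [35,35,35,35,35,35,35,35,35,35,40,40,40,40,40,40,40,40]
  translation:
    - [-0.004,0,0]
    - [-0.006,0,-0.01]
    - [0,0,-0.025]
    - [0,0,-0.025]
    - [0,0,-0.025]
    - [0,0,-0.025]
    - [0,0,-0.025]
    - [0,0,-0.025]
    - [0,0,-0.02]
    - [0,-0.025,0]
    - [0,-0.025,0]
    - [0,-0.025,0]
    - [0,-0.025,0]
    - [0,-0.025,0]
    - [0,0,0]
    - [0,0,0]
    - [0,0,0]
    - [0,0,0]
  twist: [0,0,0,0,0,0,0,0,0,0,0,0,-6,-6,-6,-6,-6,0]

```text
t: 12.45
ee_pos: [0.4864, 0.1419, 0.2459]
tool_rot: [-3.141, -0.001, 0.551]
wrist_force: [1.2, 0.1, 0.2]
width: 0.034
```

```bash
python3 - <<'E'
from ov import *
s=r.state(); print(s['t'],s['ee_pos'],s['tool_rot'],s['wrist_force'], inv(s['ee_pos']))
c=cam('wrist');save(c,'w7.png');pickle.dump(c,open('wrist7.pkl','wb'))
c=cam('side');overlay(c,(225,120,375,265),'s7.png');pickle.dump(c,open('side7.pkl','wb'))
c=cam('top');overlay(c,(230,150,350,270),'t7.png');pickle.dump(c,open('top7.pkl','wb'))
E
```

```text
12.45 [0.48640654 0.14191905 0.24589365] [-3.14088901e+00 -6.69029171e-04  5.51022366e-01] [1.19886187 0.08048584 0.24070592] [-83.16023109 123.79575954]
```

View pics/w7.png

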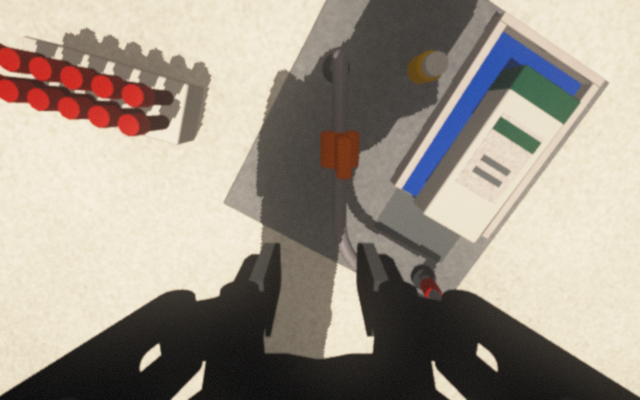

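View pics/s7.png

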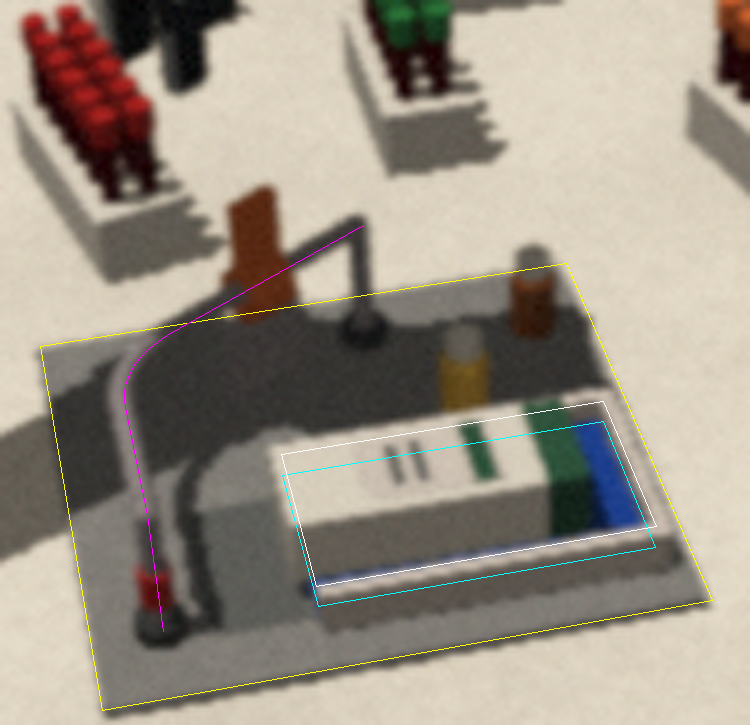

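Request:
send_rows:
  hand: [40,40,40,40,40,40,40,40,40,40]
  translation:
    - [0.018,0.008,0]
    - [0.0175,0.008,0]
    - [0,0,0.018]
    - [0,0,0.018]
    - [0,0,0.018]
    - [0,0,0.018]
    - [0,0,0.013]
    - [0,0,0]
    - [0,0,0]
    - [0,0,0]
  twist: [0,0,0,0,0,0,0,0,0,0]

```text
t: 13.43
ee_pos: [0.5262, 0.1468, 0.161]
tool_rot: [3.141, -0.001, 0.547]
wrist_force: [-0.8, 0.2, 0.1]
width: 0.0343
```

```bash
python3 - <<'E'
from ov import *
s=r.state(); print(s['t'],s['ee_pos'],s['tool_rot'],s['wrist_force'], inv(s['ee_pos']))
c=cam('wrist');save(c,'w8.png');pickle.dump(c,open('wrist8.pkl','wb'))
p=s['ee_pos']; print(proj(c,[p,p-[0,0,.006],p-[0,0,.025]]))
E
```

```text
13.4333 [0.52617514 0.1468021  0.1610327 ] [ 3.14093944e+00 -1.08002182e-03  5.47457990e-01] [-0.80364074  0.20662947  0.1370306 ] [-43.27051246 127.56351818]
[[320.20712628 288.92427591]
 [320.11044681 281.29552576]
 [319.85188662 260.89314806]]
```

View pics/w8.png

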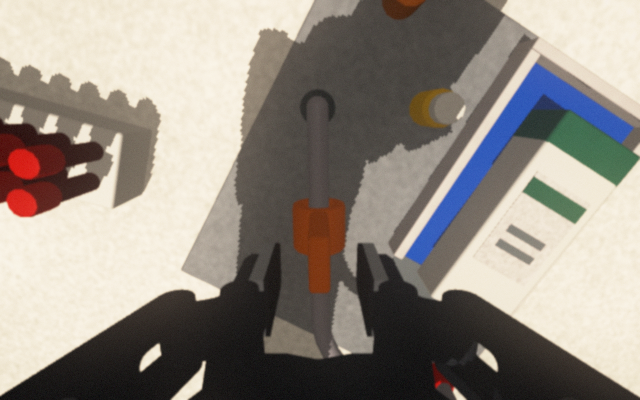

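Request:
send_rows:
  hand: [40,40,40,40,0,0,0,0,0,0,0,0]
  translation:
    - [0,0,0.01]
    - [0,0,0.01]
    - [0,0,0.01]
    - [0,0,0]
    - [0,0,0]
    - [0,0,0]
    - [0,0,0]
    - [0,0,0]
    - [0,0,0]
    - [0,0,0]
    - [0,0,0]
    - [0,0,0]
  twist: [0,0,0,0,0,0,0,0,0,0,0,0]

```text
t: 14.48
ee_pos: [0.5256, 0.147, 0.1303]
tool_rot: [-3.141, -0.0, 0.549]
wrist_force: [1.0, 0.1, -2.4]
width: 0.0093
```

```bash
python3 - <<'E'
from ov import *
s=r.state(); print(s['t'],s['ee_pos'],s['tool_rot'],s['wrist_force'],s['ft_torque'], s['width'],inv(s['ee_pos']))
c=cam('wrist');save(c,'w9.png');pickle.dump(c,open('wrist9.pkl','wb'))
c=cam('side');overlay(c,(225,120,375,265),'s9.png')
E
```

```text
14.4833 [0.52563951 0.14700886 0.13033861] [-3.14149399e+00 -1.20601707e-04  5.48588338e-01] [ 0.97763535  0.11858283 -2.38166098] [ 0.00462292 -0.0261367   0.03469634] 0.009292493209193902 [-43.80014024 127.78518934]
```

View pics/w9.png

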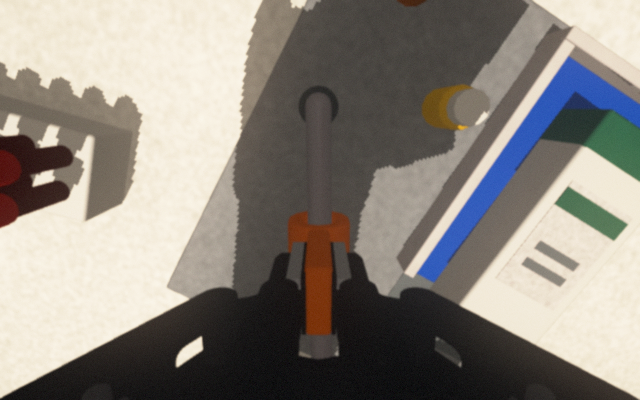

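View pics/s9.png

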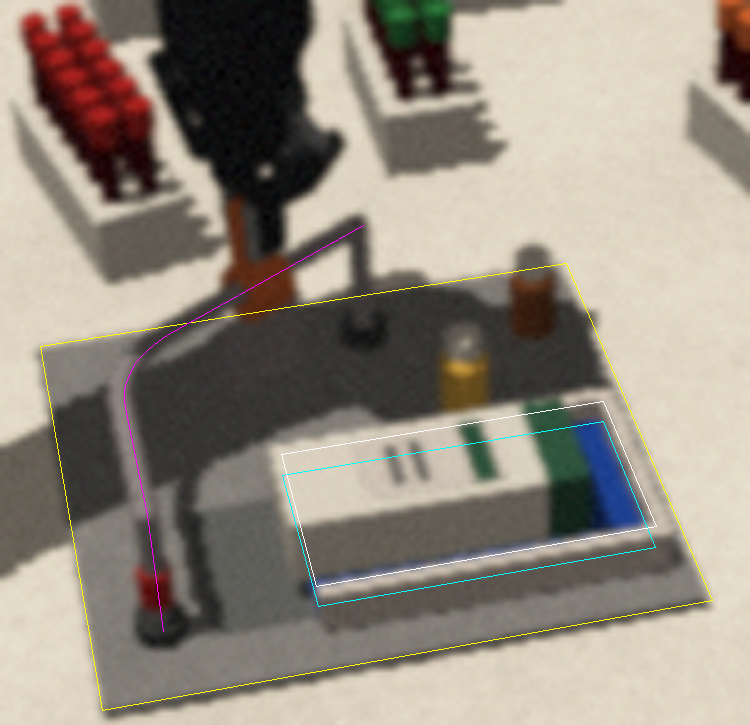

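Request:
send_rows:
  hand: [0,0,0,0,0,0,0,0,0,0,0,0,0]
  translation:
    - [-0.003,0,0]
    - [-0.004,0,0]
    - [-0.004,0,0]
    - [-0.004,0,0]
    - [-0.004,0,0]
    - [-0.004,0,0]
    - [-0.004,0,0]
    - [-0.004,0,0]
    - [-0.004,0,0]
    - [-0.004,0,0]
    - [-0.001,0,0]
    - [0,0,0]
    - [0,0,0]
  twist: [0,0,0,0,0,0,0,0,0,0,0,0,0]

```text
t: 15.67
ee_pos: [0.4917, 0.1262, 0.1303]
tool_rot: [3.142, -0.0, 0.549]
wrist_force: [-0.8, 0.4, -2.1]
width: 0.0095
```

```bash
cat >> h.py <<'E'
def rodf(p):
    d=inv(p)-[-95,97];a=np.radians(30);return np.array([np.cos(a)*d[0]+np.sin(a)*d[1],-np.sin(a)*d[0]+np.cos(a)*d[1]])
E
python3 - <<'E'
from ov import *
s=r.state(); print(s['t'],s['ee_pos'],s['tool_rot'],s['wrist_force'],s['ft_torque'], s['width'],inv(s['ee_pos']),rodf(s['ee_pos']))
c=cam('wrist');save(c,'w10.png');pickle.dump(c,open('wrist10.pkl','wb'))
E
```

```text
15.6667 [0.49173572 0.12616664 0.13033826] [ 3.14157590e+00 -4.83453799e-04  5.48503589e-01] [-0.81326161  0.4318443  -2.06147759] [0.06727959 0.03412218 0.03673037] 0.009515938959729926 [-78.27414308 107.90032292] [19.93517845  1.0770281 ]
```

View pics/w10.png

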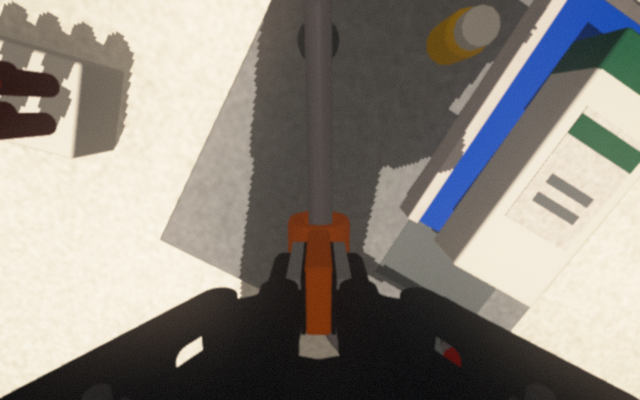

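Request:
send_rows:
  hand: [0,0,0,0,0,0,0,0,0,0,0,0,0,0,0,0,0]
  translation:
    - [-0.004,0,0]
    - [-0.004,0,0]
    - [-0.004,0,0]
    - [-0.004,0,0]
    - [-0.004,0,0]
    - [-0.00314,8e-05,0]
    - [-0.00314,8e-05,0]
    - [-0.00314,8e-05,0]
    - [-0.00314,8e-05,0]
    - [-0.00314,8e-05,0]
    - [-0.00314,8e-05,0]
    - [-0.00314,8e-05,0]
    - [-0.00314,8e-05,0]
    - [-0.00314,8e-05,0]
    - [-0.00314,8e-05,0]
    - [0,0,0]
    - [0,0,0]
  twist: [0,0,0,0,0,-3,-3,-3,-3,-3,-3,-3,-3,-3,-3,0,0]

```text
t: 17.13
ee_pos: [0.4531, 0.0924, 0.1305]
tool_rot: [3.141, 0.0, 1.07]
wrist_force: [0.1, -2.4, -0.6]
width: 0.0089
```

```bash
python3 - <<'E'
from ov import *
s=r.state(); print(s['t'],s['ee_pos'],s['tool_rot'],s['wrist_force'],s['ft_torque'], s['width'],inv(s['ee_pos']),rodf(s['ee_pos']), 'expect',-60*np.sin(np.pi/6),-60+60*np.cos(np.pi/6))
c=cam('wrist');save(c,'w11.png');pickle.dump(c,open('wrist11.pkl','wb'))
E
```

```text
17.1333 [0.45305626 0.09243172 0.13048137] [3.14114070e+00 1.45982834e-04 1.06961678e+00] [ 0.11897358 -2.38767328 -0.62621239] [-0.53348854 -0.18143151  0.00628046] 0.008904821292762991 [-117.88289543   75.26151074] [-30.68641339  -7.38463622] expect -29.999999999999996 -8.03847577293368
```

View pics/w11.png

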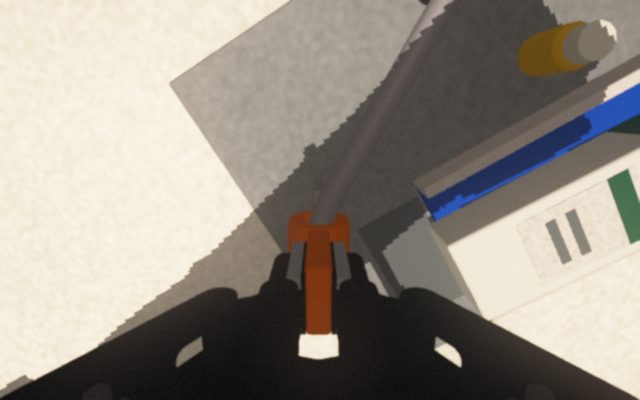

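Request:
send_rows:
  hand: [0,0,0,0,0,0,0,0,0,0,0,0]
  translation:
    - [-0.00314,8e-05,0]
    - [-0.00314,8e-05,0]
    - [-0.00314,8e-05,0]
    - [-0.00314,8e-05,0]
    - [-0.00314,8e-05,0]
    - [-0.00314,8e-05,0]
    - [-0.00314,8e-05,0]
    - [-0.00314,8e-05,0]
    - [-0.00314,8e-05,0]
    - [-0.00314,8e-05,0]
    - [0,0,0]
    - [0,0,0]
  twist: [-3,-3,-3,-3,-3,-3,-3,-3,-3,-3,0,0]

```text
t: 18.18
ee_pos: [0.4457, 0.0631, 0.1303]
tool_rot: [-3.141, -0.0, 1.594]
wrist_force: [1.4, -0.8, -1.2]
width: 0.0095
```

```bash
python3 - <<'E'
from ov import *
s=r.state(); print(s['t'],s['ee_pos'],s['tool_rot'],s['wrist_force'],s['ft_torque'], s['width'],inv(s['ee_pos']),'expect -125 45')
c=cam('wrist');save(c,'w12.png');pickle.dump(c,open('wrist12.pkl','wb'))
c=cam('side');overlay(c,(225,120,375,265),'s12.png')
E
```

```text
18.1833 [0.44570857 0.06308377 0.13025819] [-3.14145390e+00 -1.57921065e-04  1.59355559e+00] [ 1.44708822 -0.80865753 -1.16151047] [-0.12034582 -0.1320934  -0.00110614] 0.00954616172432582 [-126.04934263   46.13077479] expect -125 45
```

View pics/w12.png

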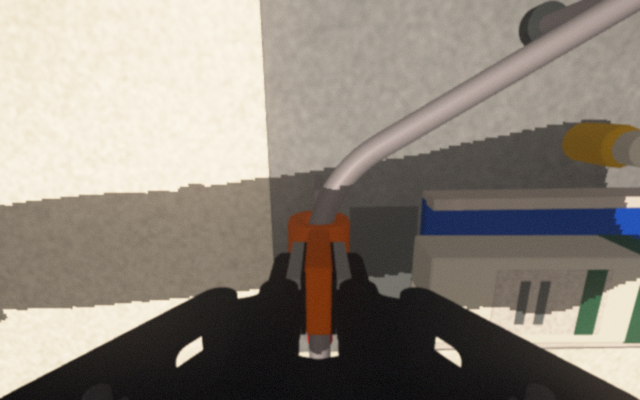

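View pics/s12.png

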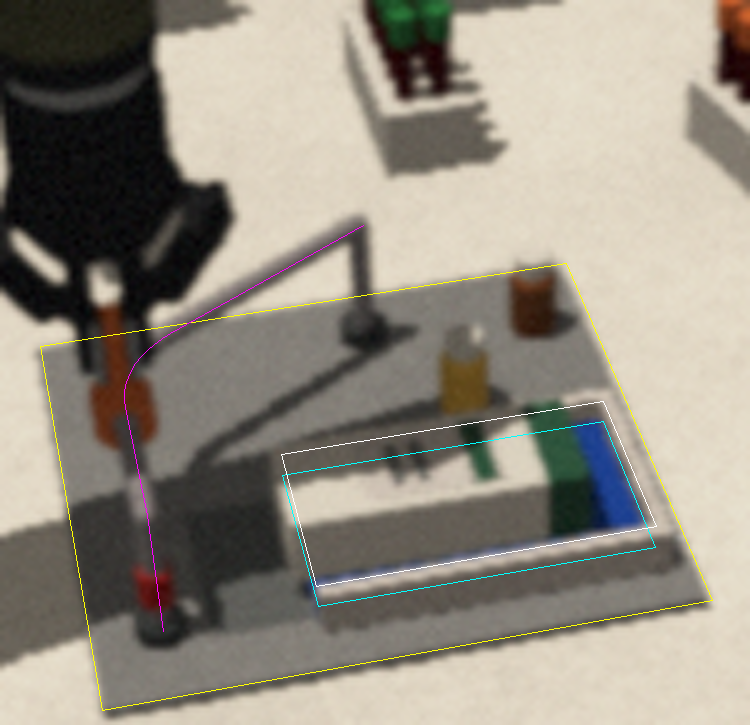

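Request:
send_rows:
  hand: [0,0,0,0,0,0,0,0,0,0,0,0,0]
  translation:
    - [-0.004,0,0]
    - [-0.004,0,0]
    - [-0.004,0,0]
    - [-0.004,0,0]
    - [-0.004,0,0]
    - [-0.004,0,0]
    - [-0.004,0,0]
    - [-0.004,0,0]
    - [-0.004,0,0]
    - [-0.004,0,0]
    - [-0.004,0,0]
    - [0,0,0]
    - [0,0,0]
  twist: [0,0,0,0,0,0,0,0,0,0,0,0,0]

```text
t: 19.37
ee_pos: [0.4468, 0.0187, 0.1303]
tool_rot: [-3.142, -0.0, 1.595]
wrist_force: [-0.4, 0.2, -1.2]
width: 0.009
```

Request:
send_rows:
  hand: [0,0,0,0,0]
  translation:
    - [-0.001,0,0]
    - [-0.001,0,0]
    - [-0.001,0,0]
    - [0,0,0]
    - [0,0,0]
  twist: [0,0,0,0,0]

```text
t: 19.78
ee_pos: [0.4469, 0.016, 0.1303]
tool_rot: [3.142, -0.0, 1.596]
wrist_force: [1.0, -0.0, -2.2]
width: 0.0093
```

Request:
send_rows:
  hand: [0,0,0,0]
  translation:
    - [-0.001,0,0]
    - [-0.001,0,0]
    - [0,0,0]
    - [0,0,0]
  twist: [0,0,0,0]

```text
t: 20.12
ee_pos: [0.447, 0.0139, 0.1303]
tool_rot: [3.142, -0.0, 1.596]
wrist_force: [-0.1, 0.3, -1.6]
width: 0.0089
```

Request:
send_rows:
  hand: [0,0,0,0]
  translation:
    - [-0.001,0,0]
    - [-0.001,0,0]
    - [0,0,0]
    - [0,0,0]
  twist: [0,0,0,0]

```text
t: 20.45
ee_pos: [0.4471, 0.0121, 0.1303]
tool_rot: [3.141, -0.0, 1.596]
wrist_force: [-0.1, -0.8, -1.2]
width: 0.0098
```

Request:
send_rows:
  hand: [0,0,0,0]
  translation:
    - [-0.001,0,0]
    - [-0.001,0,0]
    - [0,0,0]
    - [0,0,0]
  twist: [0,0,0,0]

```text
t: 20.78
ee_pos: [0.447, 0.0116, 0.1304]
tool_rot: [3.141, -0.002, 1.598]
wrist_force: [-1.1, 5.4, -0.1]
width: 0.0092
```

Request:
send_rows:
  hand: [0,0,0,0]
  translation:
    - [-0.001,0,0]
    - [-0.001,0,0]
    - [0,0,0]
    - [0,0,0]
  twist: [0,0,0,0]

```text
t: 21.12
ee_pos: [0.4471, 0.0112, 0.1304]
tool_rot: [3.141, -0.004, 1.6]
wrist_force: [-1.5, 9.2, 1.8]
width: 0.0093
```

```bash
python3 - <<'E'
from ov import *
s=r.state(); print(s['t'],s['ee_pos'],s['tool_rot'],s['wrist_force'],s['ft_torque'], s['width'],inv(s['ee_pos']))
c=cam('side');overlay(c,(225,120,375,265),'s13.png')
E
```

```text
21.1167 [0.447058   0.01115943 0.13044588] [ 3.1412485  -0.00383739  1.59964743] [-1.45643082  9.15244505  1.84957907] [ 2.28333134  0.35282666 -0.05966229] 0.009348403189780998 [-126.15413626   -5.81099387]
```

View pics/s13.png

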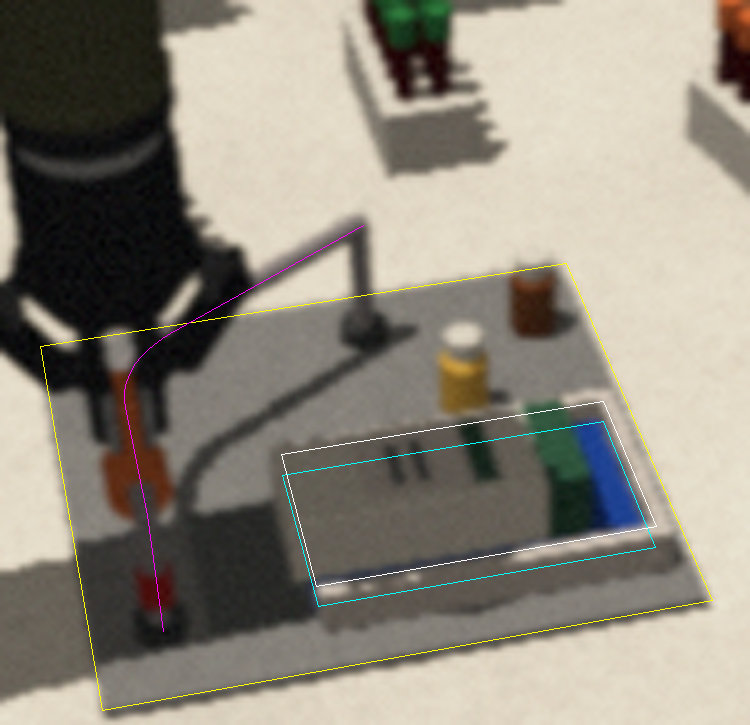

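Request:
send_rows:
  hand: [0,0,40,40,40,40,40,40]
  translation:
    - [0.0025,0,0]
    - [0,0,0]
    - [0,0,0]
    - [0,0,0]
    - [0,0,0]
    - [0,0,0]
    - [0,0,0]
    - [0,0,0]
  twist: [0,0,0,0,0,0,0,0]

```text
t: 21.83
ee_pos: [0.447, 0.0102, 0.1303]
tool_rot: [3.142, 0.0, 1.595]
wrist_force: [-0.2, -0.0, -0.6]
width: 0.0342
```

Request:
send_rows:
  hand: [40,40,40,40,40,40,40,40,40,40]
  translation:
    - [0,0,-0.005]
    - [0,0,-0.01]
    - [0,0,-0.015]
    - [0,0,-0.015]
    - [0,0,-0.02]
    - [0,0,-0.02]
    - [0,0,-0.02]
    - [0,0,-0.015]
    - [0,0,0]
    - [0,0,0]
  twist: [0,0,0,0,0,0,0,0,0,0]

```text
t: 22.67
ee_pos: [0.4473, 0.0104, 0.2511]
tool_rot: [3.139, -0.0, 1.596]
wrist_force: [-0.2, 0.6, -0.2]
width: 0.0341
```

```bash
python3 - <<'E'
from ov import *
s=r.state(); print(s['t'],s['ee_pos'],s['tool_rot'],s['wrist_force'],inv(s['ee_pos']))
c=cam('side');overlay(c,(225,120,375,265),'s14.png');pickle.dump(c,open('side14.pkl','wb'))
im=c['image'][170:255,235:285,::-1];cv2.imwrite('pics/s14z.png',cv2.resize(im,None,fx=7,fy=7,interpolation=cv2.INTER_CUBIC))
c=cam('wrist');save(c,'w14.png');pickle.dump(c,open('wrist14.pkl','wb'))
E
```

```text
22.6667 [0.44734998 0.01044418 0.25107446] [ 3.13947613e+00 -1.97855025e-04  1.59557821e+00] [-0.24019729  0.61526416 -0.24177471] [-125.88229239   -6.53413496]
```

View pics/s14z.png

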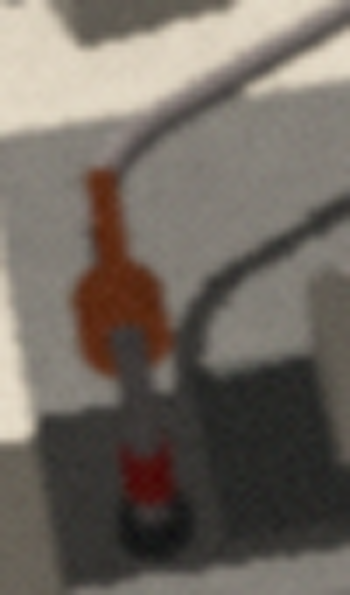

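View pics/w14.png

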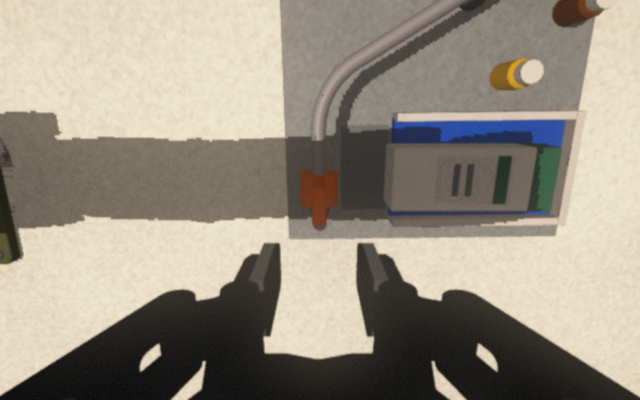

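```bash
python3 - <<'E'
from ov import *
w=pickle.load(open('wrist14.pkl','rb'))
x0,y0=285,150
cv2.imwrite('pics/w14z.png',cv2.resize(w['image'][y0:y0+90,x0:x0+75,::-1],None,fx=7,fy=7,interpolation=cv2.INTER_CUBIC))
t=cam('top');save(t,'t14.png');overlay(t,(230,150,350,270),'t14o.png');pickle.dump(t,open('top14.pkl','wb'))
E
```

```text
(no output)
```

View pics/w14z.png

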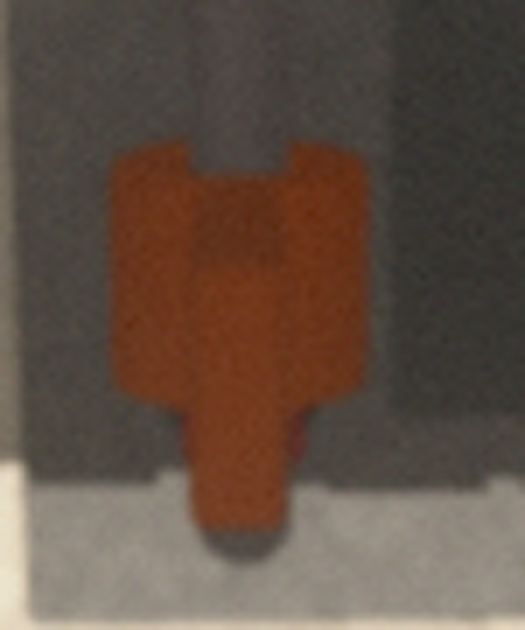

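View pics/t14o.png

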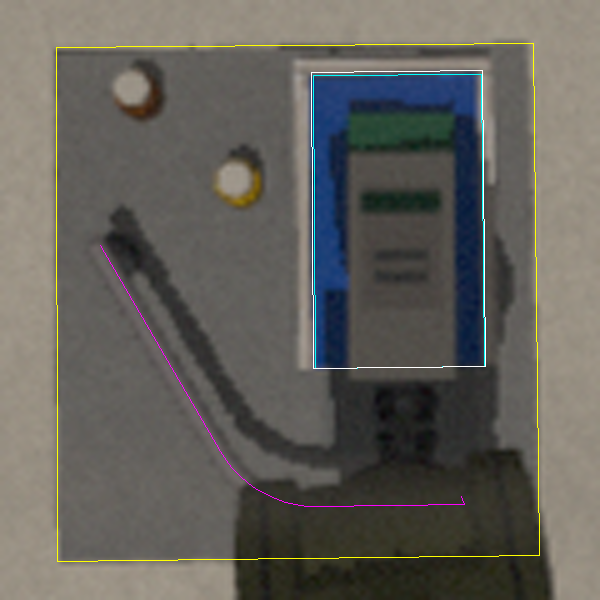

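```bash
python3 - <<'E'
from ov import *
w=pickle.load(open('wrist14.pkl','rb'))
for n,u,v,z in [('finfar',319.5,188.3,.139),('finnear',319.5,225.4,.139),('rodend',319.5,230.3,.085),('collar far top',310,170.5,.085),('plate edge',319,239,.008),('collar near',305,205,.085)]:
    p=onz(w,u-.5,v-.5,z);print(n,inv(p).round(1))
E
```

```text
finfar [-126.3    8.2]
finnear [-126.4  -18.7]
rodend [-126.4  -42. ]
collar far top [-134.1   11. ]
plate edge [-126.9  -80.3]
collar near [-138.8  -18.9]
```

```bash
python3 - <<'E'
from ov import *
a=pickle.load(open('top0.pkl','rb'));b=pickle.load(open('top14.pkl','rb'))
sa=pickle.load(open('side0.pkl','rb'))['image'];sb=pickle.load(open('side14.pkl','rb'));cv2.imwrite('pics/sF.png',sb['image'][:,:,::-1])
for lo,hi,n in [((0,150,60),(4,255,255),'red'),((60,100,30),(90,255,200),'green'),((100,150,60),(125,255,255),'blue'),((8,60,60),(22,200,200),'brown')]:
    for im in (a['image'],b['image']):
        m=cv2.inRange(cv2.cvtColor(im,cv2.COLOR_RGB2HSV),lo,hi);k,l,st,ce=cv2.connectedComponentsWithStats(m)
        print(n,[tuple(np.round(ce[i],1).tolist()) for i in range(1,k) if st[i,4]>25 and 120<ce[i][0]<470 and 130<ce[i][1]<260][:8])
for u,v in [(348,380),(455,380),(455,112),(348,112)]:
    print('cart',np.round(inv(onz(b,230+u/5-.5,150+v/5-.5,.060)),1))
E
```

```text
red [(425.7, 168.1), (204.3, 236.4)]
red [(425.6, 168.3), (173.4, 253.2)]
green [(159.6, 177.7), (167.8, 177.4), (176.2, 177.2), (184.4, 177.1), (309.7, 232.2)]
green [(309.3, 175.6), (159.7, 177.7), (172.2, 177.4), (184.4, 177.0)]
blue [(308.6, 193.3), (426.7, 213.2)]
blue [(305.6, 188.6), (426.5, 213.2)]
brown [(410.9, 164.9), (439.7, 172.9), (277.7, 186.7), (263.7, 223.3)]
brown [(410.8, 164.9), (439.7, 172.6), (278.0, 187.0)]
cart [-57.1  28.3]
cart [-57.7 -31.2]
cart [ 92.3 -32.9]
cart [92.9 27.1]
```

View pics/sF.png

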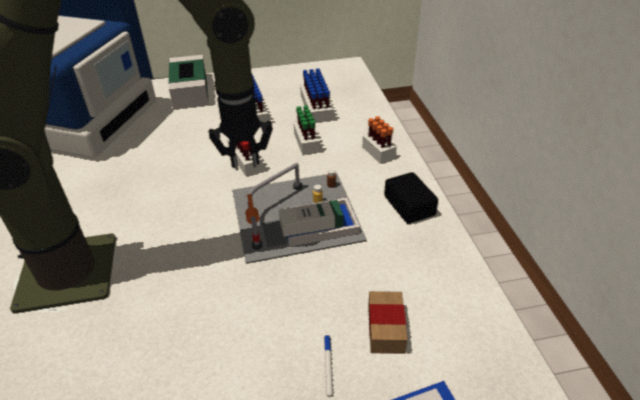

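```bash
python3 - <<'E'
from h import *
a=pickle.load(open('top0.pkl','rb'))['image'];b=pickle.load(open('top14.pkl','rb'))['image']
f=lambda i:cv2.resize(i[220:270,140:240,::-1],None,fx=5,fy=5)
cv2.imwrite('pics/rk.png',np.vstack([f(a),f(b)]))
E
```

```text
(no output)
```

View pics/rk.png

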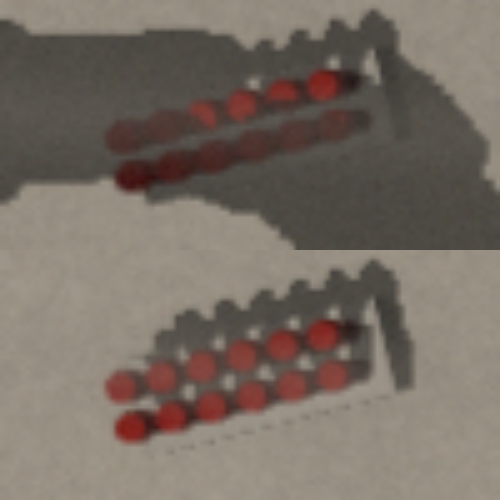

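The red rack is in the same place in both pictures (last cap at about (322,85) in each); only the arm's shadow has changed.

```bash
python3 -c "
from cell import r
print(r.sign_off(), r.state()['t'])"
```

```text
the job is handed in; nothing more can be done
the job is handed in; nothing more can be done
```

The cartridge is lying flat on the blue bed and the gate is fully home against the red-sleeved post. The job was handed in after about 23 s of the 50 s allowed.

- **Cartridge:** I pushed it over with two spread fingers. It landed with about 25 mm overhanging the front edge, so I nudged it forward about 18 mm. It now spans about cradle x -57 to +92 and y -32 to +28 mm, between the rails. About 7 mm still overhangs the front edge.
- **Gate:** I pinched the fin and slid the gate along leg 1, round the bend and down leg 2. I stopped when it met the post, where the force rose to about 9 N; it had stayed below about 3 N on the way. I eased off, let go and lifted clear. The last picture puts the gate about 31 mm from the post's centre, against 31 mm expected.
- **Other things:** The green rack, vials, marker and swab box are where they started, within a fraction of a pixel or by eye. The red rack's colour centroid differed between pictures, but a side-by-side view showed only the arm's shadow had changed.
- **Disagreements:** The gate's absolute position along leg 2 came out 1–2 mm off my cradle frame, which is within the calibration. I judged the plate's contact with the post from force and distance, because no view showed the touching edge directly.

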